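Serve the tall cake from the warmer with tongs

TASK

First throw the bun warmer's lever towards the robot into the middle notch, the one flanked by two studs, so that the plate lifts the pastries out of the well. Then pick the tongs up from their rest, close them on the tall round cake and lift it straight out, touching the cake with nothing but the tongs, and finish while still holding it in the tongs at least a hand's breadth (100 mm) above the raised plate, with the lever still in its notch. Leave the other two pastries on the plate and everything else on the counter where it is.

Things in the scene. Friction and masses are not known exactly. Their poses are not given: they have to be found in the camera images.
- warmer: Fixed bun warmer: open-topped steel well, outside 100 (x) by 292 (y) by 58 mm high, walls 8 mm; origin at the centre of its underside, on the counter; -x side faces the robot. Three pastries stand in it in a row along y, about 92 mm apart. At its -y end a gearbox (50 x 70 mm, 58 high, centre y -180 mm) carries an upright notched quadrant plate (y -205 mm, up to 121 mm high).
- lift_lever (a joint): Lift lever, rad. 0: leans 0.35 rad from upright to the warmer's +x (away from the robot), plate down. Grows as it is pulled to -x. Notches: 0 down; 0.95 middle, marked by two round studs (leans 0.6 rad to -x); 1.35 cleaning; stop 1.4. No click or spring: friction holds it where it is left; it takes about 5 to 8 N at the knob. Starts at 0 to 0.03.
- lift_lever_knob (a point): Centre of the black ball, 32 mm across, on the end of the 10 mm lever rod, 130 to 160 mm above the counter. This is what to grip or push.
- rest: Fixed wooden tongs rest: base 170 (x) by 120 (y) mm, 6 mm thick, with two crossbars, 26 mm high over the counter, centred at x = +62 and -62 mm. Origin at the centre of its underside. The tongs lie along its x on the crossbars, leaving the middle free for fingers.
- lever_pivot (a point): Lever's pivot, at warmer x 0, y -225, z 50 mm, outside the quadrant. The lever swings about it in the warmer's x-z plane; knob centre 110 mm from it.
- lift_plate (a joint): Height (m) by which the plate under the pastries is raised. 0: its top is 12 mm above the counter. The lever drives it: 0.044 m per rad of the lever, so 42 mm at the middle notch.
- tongs: Steel spring tongs, 225 mm long along x, lying on edge, opening sideways (y): two strips 24 mm high, 3 mm thick, joined at a bend at x -105, cupped jaws at x +100 mm. Origin midway between the strips at the grip place and centre of mass, level with their lower edge, 26 mm above the counter on the rest. Grip here across both strips: 60 mm over the outsides when open, flat for 25 mm either way. 100 g.
- tongs_jaws (a point): Point midway between the jaws, 100 mm ahead (+x) of the tongs' origin, 12 mm above their lower edge. Jaws 26 mm high, 40 mm long; open: inner faces 70 mm apart at their ends, 88 mm over the outsides. Each mm squeezed at the grip place closes them 2 mm; on the 46 mm cake the grip place is about 42 to 46 mm wide. The spring pushes each finger with 5 N open, 6.5 N closed on the cake: squeeze with 15 to 30 N.
- tall_cake: The cake to serve: round upright, 46 mm across and 46 mm high (sides straight up to 38 mm), brown, 50 g. Origin at the centre of its underside. The tallest of the three, in any of the three places; its top is level with the well's rim when the plate is down.
- flat_cake: Low round cake, 50 mm across, 22 high; stays on the plate. Origin under its centre.
- square_cake: Square cake, 40 x 40 mm, 28 high; stays on the plate. Origin under its centre.
- milk_jug: Bystander, leave alone: steel milk jug, 80 mm across, 90 high, handle on its +y side. Origin under its centre.
- tamper: Bystander, leave alone: steel coffee tamper standing on its 58 mm foot, 85 high. Origin under its centre.
- espresso_cup: Bystander, leave alone: white cup with a handle at +y, 64 mm across, 58 high. Origin under its centre.
- sugar_jar: Bystander, leave alone: glass jar, 68 mm across, 110 high. Origin under its centre.
- portafilter: Bystander, leave alone: espresso filter holder lying flat, round head 68 mm across at +x, black handle to -x, 205 mm long, 34 high. Origin under its centre.
- spoon: Bystander, leave alone: steel spoon lying flat, 140 mm long along x. Origin under its centre.
- paper_cup: Bystander, leave alone: paper cup, 80 mm across, 95 high. Origin under its centre.
Not all that is in view belongs to the job. Leave any orange or turquoise look-alike of the tongs alone.

How it is judged (in metres and radians):
On the way, in this order (a step that is already met when the one before it is completed fails the run):
1. the lever is in the middle notch, the tongs still on their rest (value of joint lift_lever between 0.83 and 1.07 rad and height (world z) of tongs below 0.04 m), for 0.2 s.
2. the tongs are lifted off their rest in the gripper (height (world z) of tongs above 0.05 m and contact force between tongs and rest below 0.05 N and contact force between the fingers and tongs above 0.5 N), for 0.2 s.
At the end, for the whole second after the job is handed in: Tall cake still (under 30 mm/s), over 135 mm above the counter, gripped by the tongs, which the fingers hold clear of warmer and rest; robot and warmer do not touch the cake. Lever 0.83 to 1.07. The other two pastries upright on the plate in the well (value of joint lift_lever between 0.83 and 1.07 rad and height (world z) of tall_cake above 0.135 m and contact force between tongs and tall_cake above 0.5 N and contact force between the fingers and tongs above 0.5 N and contact force between each of tall_cake, tongs and warmer below 0.05 N and contact force between tongs and rest below 0.05 N and contact force between tall_cake and the arm below 0.05 N and contact force between tall_cake and the fingers below 0.05 N and linear speed of tall_cake below 0.03 m/s and height (world z) of each of flat_cake, square_cake below 0.075 m and x of flat_cake in the frame of warmer between -0.04 and 0.04 m and y of flat_cake in the frame of warmer between -0.138 and 0.138 m and angle between each of flat_cake, square_cake's own z axis and vertical below 0.3 rad and x of square_cake in the frame of warmer between -0.04 and 0.04 m and y of square_cake in the frame of warmer between -0.138 and 0.138 m); the arm keeps its last pose, push and grip.
It fails at once if the robot itself touches the tall cake (contact force between any of the fingers, the arm and tall_cake above 0.3 N).
It fails at once if something else on the counter is shifted by more than 40 mm (distance of any of milk_jug, tamper, espresso_cup, sugar_jar, portafilter, spoon, paper_cup from where it was at the start of the episode above 0.04 m).
It also fails if it takes over 64 s, if anything falls off the work surface, if the arm or the gripper's body presses on something with over 40 N, if the wrist force passes 120 N, or if a joint passes its speed limit or range.

ROBOT

A 6-joint arm with a two-finger parallel gripper is mounted at the origin on the work surface. World frame = base frame: x ahead of the robot, y to its left, z up, the work surface at z = 0. Lengths are in mm, angles in rad, forces in N, time in s.
With the tool pointing down it reaches from about 350 to 975 mm from the base axis. Payload 7.1 kg.
Tool frame: the origin (TCP) lies on the front face of the gripper's body, between the roots of the fingers; the fingertips stand 80 mm ahead of it and the grasp point (between the pads) lies 61 mm ahead of it (env.tips_ahead is the distance from the TCP to the fingertips, in mm); z points along the fingers, y is the line along which they close (so a half turn about z gives the same grasp; the last joint's range is limited). The gripper opens to 88 mm and grips with 3 to 60 N. Pads are 20 mm wide; open, the fingers measure 115 mm over their backs; the gripper's body (75 mm by 178 mm) begins 61 mm behind the grasp point.
Start: joints at [-1.134, 0.423, 1.63, -0, 1.089, -0.019], TCP at [275.127, -561.169, 302.675] pointing down, gripper open.
Joint ranges: [-3, 3], [-0.9, 2.11], [0.09, 2.58], [-1.31, 4.45], [0.11, 2.69], [-2.54, 2.54]. Speed limits (rad/s): [2.39, 2.39, 3.01, 3.14, 3.14, 3.14].

INTERFACE

Orientations are given as a unit quaternion [x, y, z, w].
In Python, from station import env, set_gripper, viewer, workorder gives the robot as it stands. Calls block until the motion is done:
- env.reach(position, orientation): joint-space move of the TCP to a pose.
- env.move_l(position, rot=None, rate=150, f_stop=None): straight line of the TCP; rot=None keeps the orientation; rate is the mean speed in mm/s. With f_stop (N) it stops when the force on the tool has changed by that much, and returns True; else False.
- env.move_joints(angles): joint-space move.
- set_gripper(opening): finger opening in mm; the grip force is fixed at half the most; returns when the fingers have stopped.
- env.hold(seconds).
- env.ik(position, orientation): joint angles nearest the present ones, or None.
- env.read_state(): the state.
- viewer.camera(name): name is "scene" or "top" or "wrist"; returns the picture (384x512x3 uint8, blue, green, red); there is no depth.
- viewer.camera_params(name): a dict with "fx", "fy", "cx", "cy" (pixels), "pose" (4x4, takes a point from camera to world coordinates); the wrist camera has in their place "tool_from_camera" (4x4, takes a point from camera to tool coordinates, whose origin is the TCP and whose axes are the flange's). Camera axes: x right, y up, looking along -z (the intrinsics and any distortion apply to the point x, -y, -z); pixel columns grow to the right and rows downward; lengths in mm; the calibration is good to about 2 mm. A picture is of the moment at which its call begins: read the wrist's pose just before it. camera_params takes no time and is no camera call.
A pose or a line that the arm cannot do raises env.IKError and nothing moves.
- workorder.sign_off(): hands the job in; it is judged then, once.
The state is a dict: "time_s": time; "qpos": joint angles; "dq": joint speeds; "tau": joint torques, N m; "tool_pos": TCP position; "orientation": TCP orientation; "force": force on the tool from outside, world axes, zero at the start; "wrist_torque": the same for the moment, N m; "width": finger opening in mm; "grip_force": force on a finger pad.
Only numpy, scipy, OpenCV 4.12 (cv2) and the standard library are available. Lean on these libraries where they do the work, as an engineer would, in place of code of your own. Each camera call takes 0.05 s, during which the arm holds its last target. There are 200 camera calls.

## Working session

There is one attempt and no reset: what is moved stays moved. The work goes in short steps, each a Python script; the robot and the scene stay as the last script left them, time stands still between calls to the robot, and variables do not carry over. Pictures are saved under pics/ and viewed, at most 10 in all, crops included, and the job is handed in when it is done.

```bash
ls; mkdir -p pics
python3 - <<'E'
from station import env,viewer
import cv2,numpy as np
for n in("scene","top"):
    cv2.imwrite(f"pics/{n}0.png",cv2.resize(viewer.camera(n),(800,600),interpolation=cv2.INTER_CUBIC)); p=viewer.camera_params(n);print(n,p)
print(viewer.camera_params("wrist"));s=env.read_state();print(s["time_s"],s["orientation"],s["width"])
E
```

```text
pics
scene {'fx': 464.77224022888026, 'fy': 464.77224022888026, 'cx': 258.5146831936659, 'cy': 189.09842473413505, 'pose': array([[-6.66391967e-01, -4.94077781e-01,  5.58398508e-01,
         1.35485477e+03],
       [ 7.45306074e-01, -4.20329913e-01,  5.17534172e-01,
         7.78138931e+02],
       [-2.09905392e-02,  7.61058414e-01,  6.48343649e-01,
         1.09685177e+03],
       [ 0.00000000e+00,  0.00000000e+00,  0.00000000e+00,
         1.00000000e+00]])}
top {'fx': 355.25606811578797, 'fy': 355.25606811578797, 'cx': 257.4772258980314, 'cy': 188.33879751790107, 'pose': array([[-1.04818795e-02,  9.81266387e-01, -1.92370495e-01,
         2.75727560e+02],
       [-9.99931880e-01, -9.29805389e-03,  7.05564374e-03,
        -6.65376759e+00],
       [ 5.13479481e-03,  1.92431347e-01,  9.81297004e-01,
         1.41778135e+03],
       [ 0.00000000e+00,  0.00000000e+00,  0.00000000e+00,
         1.00000000e+00]])}
{'fx': 335.5041279633797, 'fy': 335.5041279633797, 'cx': 251.02736653225847, 'cy': 192.80710617818946, 'tool_from_camera': array([[-3.34245474e-04,  9.64441260e-01,  2.64297076e-01,
         7.16190234e+01],
       [ 9.99998764e-01,  7.28367154e-04, -1.39321358e-03,
        -1.09377280e+00],
       [-1.53617797e-03,  2.64296283e-01, -9.64440312e-01,
        -8.37829099e+01],
       [ 0.00000000e+00,  0.00000000e+00,  0.00000000e+00,
         1.00000000e+00]])}
0.1 [ 9.74144910e-01  2.25923020e-01 -1.50893745e-04 -6.78130404e-04] 87.8434961036072
```

View pics/scene0.png

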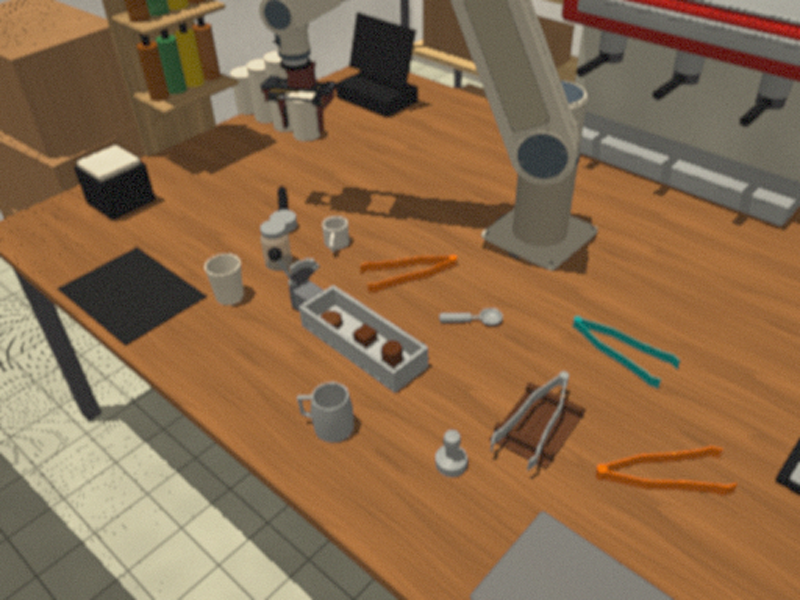

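View pics/top0.png

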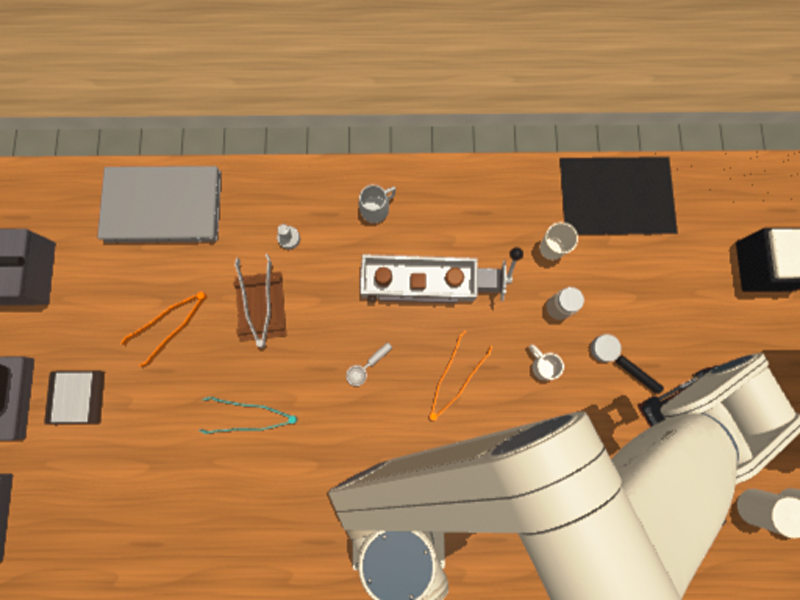

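The top view (800x600 px) has four things that could be taken for the tongs: orange at (165,330) and (460,375), turquoise at (250,415), and steel on the wooden rest at (260,305). I choose the steel pair, with its bend at (261,343) and jaws at about (253,262).

The cakes in the well, from left to right, are at (383,277), (418,281) and (455,277). In the scene view the one at the +y end (392,350) looks tallest. The black knob is at (516,254) and the paper cup at (558,242).

Next I'll get coarse positions and take close wrist views of both places.

```bash
cat > h.py <<'E'
from station import env,set_gripper,viewer,workorder
import cv2,numpy as np
from scipy.spatial.transform import Rotation as R
def pose(n):
    p=viewer.camera_params(n)
    if n!="wrist": return p,p["pose"]
    s=env.read_state();T=np.eye(4);T[:3,:3]=R.from_quat(s["orientation"]).as_matrix();T[:3,3]=s["tool_pos"]
    return p,T@p["tool_from_camera"]
def cast(p,T,uv,z):
    uv=np.atleast_2d(uv).astype(float)
    d=np.c_[(uv[:,0]-p["cx"])/p["fx"],-(uv[:,1]-p["cy"])/p["fy"],-np.ones(len(uv))]@T[:3,:3].T
    return T[:3,3]+d*((z-T[2,3])/d[:,2])[:,None]
def down(yaw):  # tool z down, tool y axis at angle yaw+90deg (mod 180) from world x
    return (R.from_euler("z",yaw)*R.from_euler("x",np.pi)).as_quat()
E
python3 - <<'E'
from h import *
np.set_printoptions(precision=0,suppress=True)
p,T=pose("top")
for n,uv,z in [("bend",(261,343),38),("jawL",(238,262),38),("jawR",(268,258),38),("knob",(516,254),153),("cupp",(558,245),95),("tallcake",(383,277),58),("sq",(418,281),40),("fl",(455,277),34),("c1",(361,254),58),("c2",(477,258),58),("c3",(476,302),58),("c4",(361,299),58),("rest1",(237,276),6),("rest2",(285,338),6),("jug",(375,205),80),("tamper",(288,235),60),("spoon",(370,365),5)]:
    print(n,cast(p,T,np.array(uv)*.64,z)[0])
for x,y in [(540,0),(600,-260),(450,300)]:
  for yaw in (0,1.57,-1.57,3.1):
    q=env.ik([x,y,400],down(yaw));print(x,y,yaw,None if q is None else np.round(q,2))
E
```

```text
bend [426. 336.  38.]
jawL [634. 403.  38.]
jawR [644. 327.  38.]
knob [ 618. -285.  153.]
cupp [ 656. -403.   95.]
tallcake [587.  32.  58.]
sq [580. -57.  40.]
fl [ 591. -152.   34.]
c1 [647.  87.  58.]
c2 [ 634. -206.   58.]
c3 [ 521. -200.   58.]
c4 [531.  87.  58.]
rest1 [605. 413.   6.]
rest2 [442. 283.   6.]
jug [769.  51.  80.]
tamper [698. 273.  60.]
spoon [371.  67.   5.]
540 0 0 [-0.  0.  2. -0.  1.  2.]
540 0 1.57 [-0.  0.  2. -0.  1. -0.]
540 0 -1.57 None
540 0 3.1 [-0.  0.  2.  0.  1. -2.]
600 -260 0 [-0.  0.  1. -0.  1.  1.]
600 -260 1.57 [-0.  0.  1.  0.  1. -0.]
600 -260 -1.57 None
600 -260 3.1 [-0.  0.  1.  0.  1. -2.]
450 300 0 [ 1.  0.  2. -0.  1.  2.]
450 300 1.57 [ 1.  0.  2. -0.  1.  1.]
450 300 -1.57 None
450 300 3.1 [ 1.  0.  2.  0.  1. -1.]
```

Run:
```python
from h import *
env.reach([540,-110,400],down(np.pi))
p,T=pose("wrist");im=viewer.camera("wrist");cv2.imwrite("pics/w1raw.png",im);np.save("w1T.npy",T)
cv2.imwrite("pics/w1.png",cv2.resize(im,(800,600),interpolation=cv2.INTER_CUBIC));s=env.read_state();print(s["time_s"],s["tool_pos"])
```

```text
2.075 [ 539.87016634 -110.64601536  399.7951312 ]
```

View pics/w1.png

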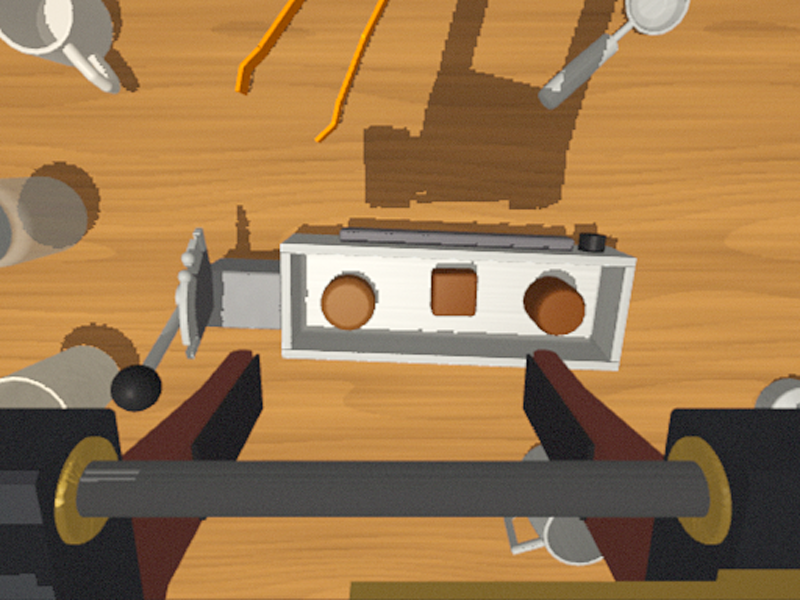

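The knob is at (136,388). The outer rim corners are at (281,242), (635,258), (618,369) and (283,357). The darkest and tallest cake is at the right (+y) end, with its top centre at about (557,307). The square cake is at (454,292) and the flat one at (348,301).

Run:
```python
from h import *
np.set_printoptions(precision=1,suppress=True)
p=viewer.camera_params("wrist");T=np.load("w1T.npy");k=.64
c=cast(p,T,np.array([(281,242),(635,258),(618,369),(283,357)])*k,58);print(c)
o=c.mean(0)
ey=((c[1]+c[2]-c[0]-c[3])/2)[:2];ey/=np.linalg.norm(ey);ex=np.array([ey[1],-ey[0]]);yaw=np.arctan2(ex[1],ex[0])
print("o",o,"yaw",yaw,"size",np.linalg.norm(c[1]-c[0]),np.linalg.norm(c[2]-c[3]),np.linalg.norm(c[1]-c[2]),np.linalg.norm(c[0]-c[3]))
im=cv2.imread("pics/w1raw.png")
def loc(P): d=P[:2]-o[:2]; return np.array([d@ex,d@ey])
kn=cast(p,T,np.array((136,388))*k,153)[0];print("knob",kn,loc(kn),"expect 37,-225")
for n,u,z in (("tall",(557,307),58),("sq",(454,292),40),("fl",(348,303),34)):
    P=cast(p,T,np.array(u)*k,z)[0];print(n,P,loc(P))
```

```text
[[ 533.  -201.4   58. ]
 [ 546.6   89.1   58. ]
 [ 644.7   86.1   58. ]
 [ 633.3 -205.4   58. ]]
o [589.4 -57.9  58. ] yaw -0.043034673561998235 size 290.7686717934681 291.65717936894714 98.09449525707169 100.32836662558901
knob [ 618.8 -286.1  153. ] [  39.2 -226.7] expect 37,-225
tall [588.4  28.4  58. ] [-4.7 86.2]
sq [579.9 -56.7  40. ] [-9.6  0.8]
fl [ 591.4 -150.    34. ] [  5.9 -91.9]
```

```bash
cat >> h.py <<'E'
WO=np.array([589.4,-57.9,0]);WY=-0.043;EX=np.array([np.cos(WY),np.sin(WY),0]);EY=np.array([-np.sin(WY),np.cos(WY),0]);UZ=np.array([0,0,1.])
def knob(q): return WO+EX*(1+110*np.sin(.35-q))-EY*227.5+UZ*(50+110*np.cos(.35-q))
E
python3 - <<'E'
from h import *
rot=down(np.pi/2+WY); up=UZ*(61+8)
env.reach(knob(.015)+up+UZ*60,rot)
if env.move_l(knob(.015)+up,f_stop=10): print("contact on descent",env.read_state()["tool_pos"])
else:
    set_gripper(20);s=env.read_state();print("w",s["width"],s["force"],s["time_s"])
    for q in (.2,.4,.6,.8,.95): env.move_l(knob(q)+up,rate=100)
    s=env.read_state();print(s["force"],s["width"],s["tool_pos"]-knob(.95)-up)
    set_gripper(80);env.move_l(knob(.95)+up+UZ*70,rate=200)
    env.reach([470,355,330],down(np.pi))
    p,T=pose("wrist");im=viewer.camera("wrist");cv2.imwrite("pics/w2raw.png",im);np.save("w2T.npy",T)
    cv2.imwrite("pics/w2.png",cv2.resize(im,(800,600),interpolation=cv2.INTER_CUBIC))
    tp=viewer.camera("top");cv2.imwrite("pics/t2.png",cv2.resize(tp[110:230,210:370],(800,600),interpolation=cv2.INTER_CUBIC))
    print(env.read_state()["time_s"])
E
```

```text
w 30.60935251357789 [ 3.47612433  1.02046431 -0.71778511] 4.8
[ 3.63200882 -2.89202778  3.12535183] 30.839438019232077 [ 1.37668158 -1.20291755  1.43369852]
10.3583
```

View pics/w2.png

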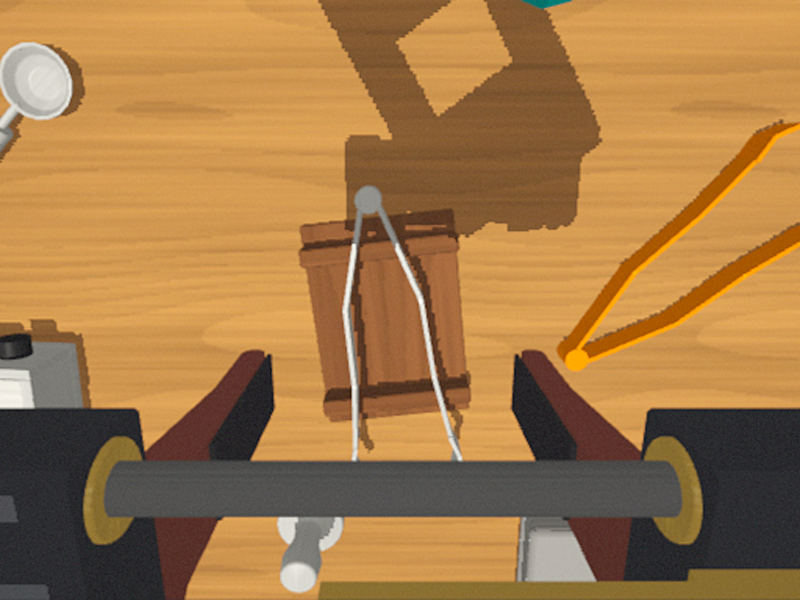

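View pics/t2.png

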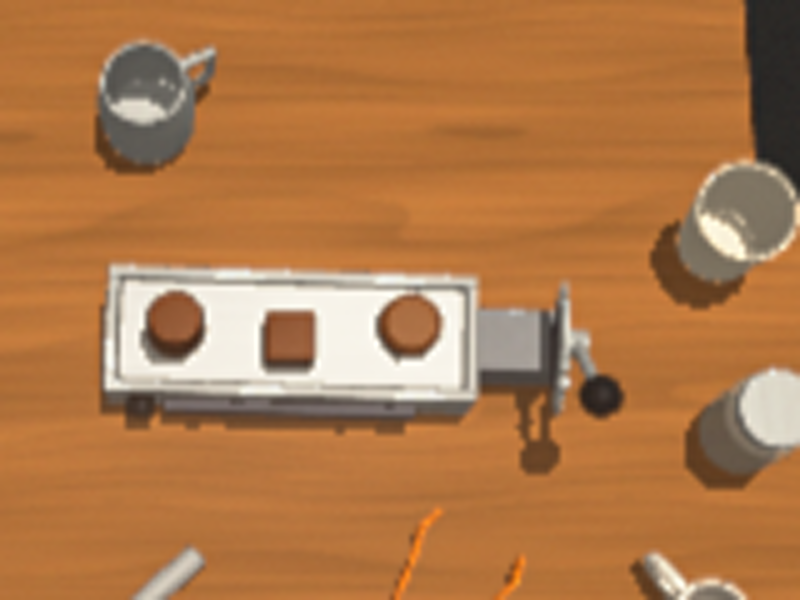

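The knob is now at crop (602,396) and the plate is up. The tongs' bend is at (368,200), their strips are at (353,350) and (433,350) near the grip place, and the jaw ends are near (355,460) and (459,460).

Run:
```python
from h import *
np.set_printoptions(precision=1,suppress=True)
pt,Tt=pose("top");f=lambda u,z:cast(pt,Tt,np.array([210,110])+np.array(u)*.2,z)[0]
K=f((602,396),141);d=K-WO;print("knob",K,"local",d@EX,d@EY,"q",.35-np.arcsin(d@EX/110))
C=f((174,316),100);d=C-WO;print("cake top",C,d@EX,d@EY)
p=viewer.camera_params("wrist");T=np.load("w2T.npy")
P=cast(p,T,np.array([(368,200),(345,303),(424,301),(353,370),(437,370),(356,440),(455,440),(301,227),(452,211),(325,418),(470,405)])*.64,50)
P[7:]=cast(p,T,np.array([(301,227),(452,211),(325,418),(470,405)])*.64,26)
print(P)
b=P[0];m=[(P[i]+P[i+1])/2 for i in(1,3,5)]
for q in m:d=q-b;print(np.linalg.norm(d),np.arctan2(d[1],d[0]))
print("widths",[np.linalg.norm(P[i+1]-P[i]) for i in(1,3,5)])
d=m[1]-b;print("rest yaw",[np.arctan2(*(P[j]-P[i])[[1,0]]) for i,j in((7,9),(8,10))])
for yaw in (0,np.pi-.1):print(env.ik([530,360,120],down(yaw)))
```

```text
knob [ 520.3 -283.   141. ] local -59.38270324122479 -227.89301961944122 q 0.920250296550767
cake top [593.3  31.6 100. ] 0.06259462203055802 89.55458650113151
[[425.3 338.   50. ]
 [498.3 320.4  50. ]
 [496.9 377.2  50. ]
 [550.2 325.   50. ]
 [550.2 387.7  50. ]
 [608.5 326.1  50. ]
 [608.5 402.8  50. ]
 [446.7 287.1  26. ]
 [435.2 398.2  26. ]
 [602.3 299.3  26. ]
 [590.8 417.2  26. ]]
73.07570488630893 0.1490618302881708
126.20242440487006 0.1463601416321385
185.080717819687 0.14380101922577496
widths [np.float64(56.85781782648285), np.float64(62.63956147980006), np.float64(76.71490851478015)]
rest yaw [np.float64(0.07832834418666987), np.float64(0.12139570962361841)]
[ 0.6  0.7  1.7 -0.   0.8  2.1]
[ 0.6  0.7  1.7  0.   0.8 -0.9]
```

Run:
```python
from h import *
np.set_printoptions(precision=1,suppress=True)
rot=down(.145);g=np.array([529.2,353.2,0])
set_gripper(88);env.reach(g+UZ*200,rot)
if env.move_l(g+UZ*99,f_stop=10): print("contact",env.read_state()["tool_pos"])
else:
    set_gripper(56);s=env.read_state();print(s["width"],s["grip_force"])
    env.move_l(g+UZ*240,rate=120);s=env.read_state();print(s["width"],s["grip_force"],s["force"],s["time_s"])
    a=WY;H=np.array([591,30,0])-100*np.array([np.cos(a),np.sin(a),0])
    env.reach(H+UZ*240,down(a));env.move_l(H+UZ*205,rate=80);env.hold(.3)
    p,T=pose("wrist");im=viewer.camera("wrist");cv2.imwrite("pics/w3raw.png",im);np.save("w3T.npy",T)
    cv2.imwrite("pics/w3.png",cv2.resize(im,(800,600),interpolation=cv2.INTER_CUBIC));s=env.read_state();print(s["time_s"],s["width"],s["grip_force"],s["tool_pos"]-H)
```

```text
56.23106643809043 7.152801677584648
56.14014440226628 5.003291890025139 [-0.2  0.1 -0.8] 16.05
18.2083 56.27854619027436 5.003383532166481 [  0.2  -0.  205.4]
```

View pics/w3.png

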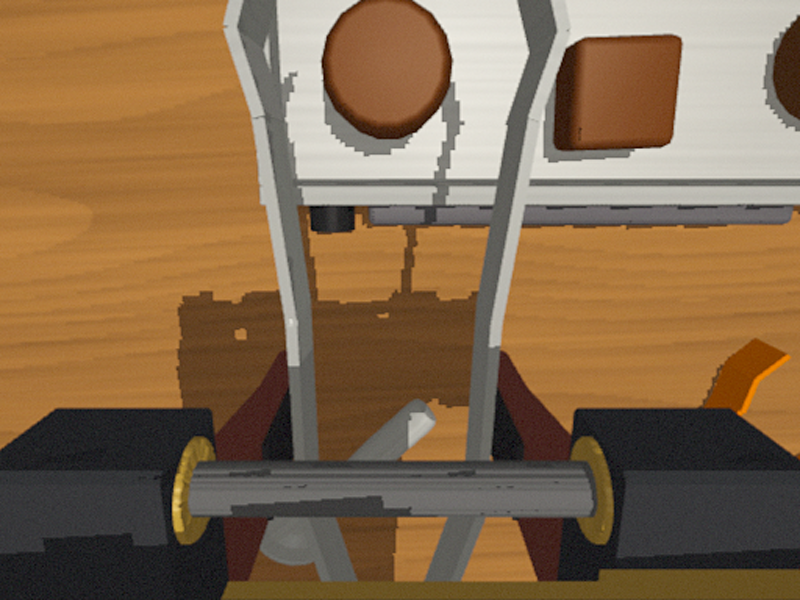

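The jaws' outer top edges are at (228,25) and (567,30). The cake top sits between them, centred at about (388,66), with the square cake clear to the right.

Run:
```python
from h import *
np.set_printoptions(precision=1,suppress=True)
p=viewer.camera_params("wrist");T=np.load("w3T.npy");f=lambda u,z:cast(p,T,np.array(u)*.64,z)[0]
im=cv2.imread("pics/w3raw.png");hsv=cv2.cvtColor(im,cv2.COLOR_BGR2HSV)
m=((hsv[...,0]<14)&(hsv[...,1]>120)&(hsv[...,2]>70)).astype(np.uint8);m[:,:200]=0;m[:,300:]=0;m[95:]=0
c=max(cv2.findContours(m,0,2)[0],key=cv2.contourArea);print(cv2.boundingRect(c),cv2.minEnclosingCircle(c))
s=env.read_state();G=s["tool_pos"]
for n,u,z in (("jawL",(228,25),157),("jawR",(567,30),157),("cakeL",(323,64),92),("cakeR",(452,64),92),("cakeNear",(388,139),92),("sqL",(555,100),80)):
    P=f(u,z);d=P-WO;e=P-G;print(n,P,"warmer",d@EX,d@EY,"tool",e@EX,e@EY)
```

```text
(208, 0, 81, 84) ((247.5, 40.0), 43.26960372924805)
jawL [593.4  68.  157. ] warmer -1.4325104917237625 125.99624208209684 tool 100.56359299586559 38.13404799837281
jawR [589.   -9.5 157. ] warmer -2.473276066063831 48.37933331105542 tool 99.52282742152552 -39.482860772668616
cakeL [595.   54.3  92. ] warmer 0.7804349916424334 112.37530117977865 tool 102.77653847923179 24.513107096054597
cakeR [593.1   9.6  92. ] warmer 0.7746533897682992 67.58571976178034 tool 102.77075687735764 -20.276474321943684
cakeNear [569.2  32.9  92. ] warmer -24.113628652859205 89.87442072730822 tool 77.88247483473015 2.0122266435841816
sqL [580.8 -30.2  80. ] warmer -9.751931250556014 27.325441461442196 tool 92.24417223703334 -60.536752622281846
```

Run:
```python
from h import *
np.set_printoptions(precision=1,suppress=True)
G=env.read_state()["tool_pos"];G=G*[1,1,0]+EX+EY*2.7
env.move_l(G+UZ*205,rate=40)
if env.move_l(G+UZ*138,rate=60,f_stop=6): print("contact",env.read_state()["tool_pos"])
else:
    set_gripper(36);s=env.read_state();print(s["width"],s["grip_force"],s["force"])
    env.hold(.3)
    if 39<s["width"]<50:
        env.move_l(G+UZ*200,rate=50);env.move_l(G+UZ*268,rate=80);env.hold(.5)
s=env.read_state();print(s["width"],s["grip_force"],s["force"],s["time_s"])
im=viewer.camera("wrist");a=cv2.resize(im,(400,300));t=viewer.camera("scene")[150:280,160:330]
cv2.imwrite("pics/f.png",np.hstack([a,cv2.resize(t,(400,300),interpolation=cv2.INTER_CUBIC)]))
```

```text
44.14279293437761 29.974273145198822 [-1.5 -0.4 -1.5]
44.394028309965925 29.97015416622162 [-0.3 -0.3 -1.8] 23.2667
```

View pics/f.png

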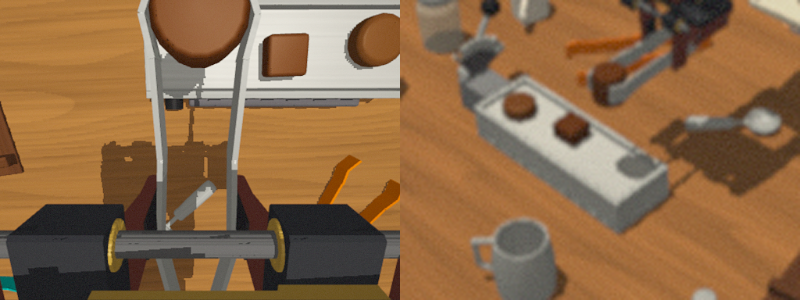

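The left half (wrist view) shows the cake between the jaws at (200,30). The right half (scene view) shows it held well above the warmer at (610,80), with the other two pastries still on the plate at (518,105) and (572,128). The lever knob is still pulled over at (490,5).

```bash
python3 -c "
from h import *
print(workorder.sign_off())"
```

```text
the job is handed in; nothing more can be done
None
```

I handed the job in at about 23 s: the lever is in the middle notch (measured about 0.92 rad), and the tall cake is held in the tongs about 130 mm above the raised plate, with the other two pastries left on it. No verdict came back.

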